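# Shut and lock the incubation chamber

## Task

The small incubation chamber beside the microscope has been left open. Push its door gently shut, without slamming or forcing it, until it has snapped onto its catch and stays shut by itself; then press the lock lever on its roof down until it clicks and stays down. Leave the dishes and everything else on the bench where they are.

Things in the scene. Friction and masses are not known exactly. Their poses are not given: they have to be found in the camera images.
- chamber: cream benchtop incubation chamber, fixed: 200 deep (its x) x 200 wide (its y) x 170 mm high; origin at the centre of its underside. Its own -x is the open front, with a door hinged upright at the front's -y edge. A post 40 mm high stands on the roof at (-10, -9) mm beside the lever's arm.
- door_hinge (a point): on the door's upright hinge axis, level with the door's top edge (158 mm above the bench); at (-114, -90) mm in the chamber's x, y. Turns with the door: the panel runs from here along its own +y, its outer face looks along its own -x, 8 mm from the axis.
- door_corner (a point): top corner of the door's free edge, on the outer face. The door is a flat cream panel 178 mm wide from the hinge, 14 to 158 mm above the bench, 16 mm thick, with a dark window; a small upright pull, 14 mm proud, sits on the outer face 158 mm from the hinge, 32 to 92 mm above the bench.
- door (a joint): door angle, rad: 0 parallel to the front, growing as it opens (counterclockwise from above). The door sinks into the frame; its ball catch is adjustable, so it seats anywhere from 0 to -0.13, to be found by feel: the ball resists with about 8 to 14 N, yields about 5 mm before the end, then the free edge meets a rubber stop. Not snapped in, a sprung bumper pushes it ajar, to 0.06 or more.
- lever_pad (a point): centre of the top face of the black press pad (32 x 34 mm) at the end of the sprung lock lever on the chamber's roof. The lever pivots 192 mm above the bench at (50, 20) mm in the chamber's x, y; its arm runs 100 mm towards the front. Pressed, the pad goes down 48 mm until the arm is level, pad top about 196 mm above the bench.
- lever (a joint): lever angle, rad: 0 sprung up, 0.5 pressed fully level against its stop. Near the bottom (from about 0.4) it rides over a side detent with about 10 N at the pad and is then held down; short of that it springs back up.
- dish_in: closed clear petri dish, 90 mm across, 15 mm high, inside the chamber on its floor; origin at centre of underside
- dish_a: like dish_in, lying on the bench in front of the chamber beyond the door's sweep
- dish_b: like dish_in, lying on the bench further to the left
- mouse: white computer mouse, 80 x 62 mm, 34 mm high; origin underneath
- wash_bottle: white plastic bottle, 60 mm across, 150 mm high; origin at centre of underside
- jar: amber jar, 52 mm across, 70 mm high; origin at centre of underside
- tip_box: grey box, 85 x 120 mm, 50 mm high; origin at centre of underside
- pen: black marker pen, 130 mm long, 16 mm thick, lying on the bench

How it is judged:
By the outcome, as a careful person would: the job done as asked, in the order asked, and still so for the second after the job is handed in, with the robot touching nothing.
It also fails if it takes over 54 s, if anything falls off the work surface, if the arm or the gripper's body presses on something with over 40 N, if the wrist force passes 120 N, or if a joint passes its speed limit or range.

## Robot

A 7-joint arm with a two-finger parallel gripper is mounted at the origin on the work surface. World frame = base frame: x ahead of the robot, y to its left, z up, the work surface at z = 0. Lengths are in m, angles in rad, forces in N, time in s.
With the tool pointing down it reaches from about 0.4 to 0.875 m from the base axis. Payload 4.4 kg.
Tool frame: the origin (TCP) lies between the finger pads; the fingertips stand robot.finger_overhang ahead of it and the grasp point (between the pads) lies 8 mm behind it (robot.finger_overhang is the distance from the TCP to the fingertips, in m); z points along the fingers, y is the line along which they close (so a half turn about z gives the same grasp; the last joint's range is limited). The gripper opens to 85 mm and grips with 20 to 120 N. Pads are 22 mm wide; open, the fingers measure 114 mm over their backs; the gripper's body (76 mm by 85 mm) begins 54 mm behind the grasp point. The pads swing forward as they close: fully open they stand 13 mm farther back than shut.
Start: joints at [1.261, 0.628, 0.038, 1.517, -0.027, 0.996, -0.02], TCP at [0.157, -0.631, 0.242] pointing down, gripper open.
Joint ranges: [-3.06, 3.06], [-0.37, 2.12], [-1.25, 1.32], [0.18, 2.47], [-1.1, 4.24], [0.23, 1.98], [-2.94, 2.94]. Speed limits (rad/s): [2.57, 2.57, 3.14, 3.14, 3.14, 3.14, 3.14].

## Interface

Orientations are given as a unit quaternion [x, y, z, w].
In Python, from station import robot, snapshot gives the robot as it stands. The module is installed in compiled form; this text tells all that it offers.
- The arm moves only by the tool carry_out, never from a script. Its argument "commands" is a list of rows, each an object of numbers: "tx", "ty", "tz": the shift along the tool's x, y, z in units of 0.025 m (1.0 is 0.025 m); "ax", "ay", "az": the turn, a rotation vector about the tool's x, y, z in units of 0.1 rad (1.0 is 0.1 rad). In form: [{"tx": .., "ty": .., "tz": .., "ax": .., "ay": .., "az": ..}, ...]. A call has 1 to 20 rows; each row shifts and turns the commanded pose from where the row before left it, along the tool's axes as they then stand; what a row does not reach is not made up. A row lasts 1/10 s, in which the tool goes at most 50 mm and 8.59 degrees, less where a joint would pass 70% of its speed; a pose out of reach is approached as far as the arm can. A call with a number of a shift or a turn outside -1 to 1 is refused whole. A call with a gripper value outside its range is refused whole. "grip" is the gripper command: -1 is fully open, 1 is shut, values between are in proportion, set as the call begins (left out, the last holds). The fingers move at their own pace and stop on an object; "force" is the grip in N (left out, the last holds). Time passes only in rows, so rows that do not move let the fingers close. It gives the time, the measured TCP pose, the force and the opening at its end, in the units of the state.
- robot.get_obs(): the state, without advancing time (a new reading comes with each control period).
- snapshot(name): name is "scene" or "top" or "wrist"; returns a dict with "color" (400x640x3 uint8, blue, green, red), "K" (3x3 intrinsics, pixels), "rvec" (rotation vector, rad) and "tvec" (3), from world to camera coordinates, as OpenCV has them. Camera axes: x right, y down, z forward; pixel columns grow to the right and rows downward; lengths in m; the calibration is good to about 2 mm. A picture is of the moment at which its call begins. There is no depth.
- robot.hand_in(): hands the job in, once; it reports no verdict.
The state is a dict: "time": time; "joints": joint angles; "qvel": joint speeds; "effort": joint torques, N m; "tcp_pos": TCP position; "orientation": TCP orientation; "contact_force": force on the tool from outside, world axes, zero at the start; "ft_torque": the same for the moment, N m; "opening": finger opening in m.
Only numpy, scipy, OpenCV 4.12 (cv2) and the standard library are available. Lean on these libraries where they do the work, as an engineer would, in place of code of your own. Each camera call takes 0.05 s, during which the arm holds its last target. There are 200 camera calls.

## Working session

There is one attempt and no reset: what is moved stays moved. The work goes in short steps, Python scripts to look and compute and a tool call to move; the robot and the scene stay as the last step left them, time stands still between calls to the robot, and variables do not carry over. Pictures are saved under pics/ and viewed, on a budget of 10 in all, crops included, one or two more only if the job needs it, and the job is handed in when it is done.

Besides the shell and the picture viewer there is one more tool, called after "Request:" as a command line: name --argument value ..., lists and objects as JSON in quotes. carry_out: Moves the arm, as the interface text tells. Shifts and turns lie within -1 to 1; 1 stands for 0.025 m of shift or 0.1 rad of turn. Its arguments: {"type":"object","properties":{"commands":{"type":"array","items":{"type":"object","properties":{"tx":{"type":"number","minimum":-1,"maximum":1},"ty":{"type":"number","minimum":-1,"maximum":1},"tz":{"type":"number","minimum":-1,"maximum":1},"ax":{"type":"number","minimum":-1,"maximum":1},"ay":{"type":"number","minimum":-1,"maximum":1},"az":{"type":"number","minimum":-1,"maximum":1}}}},"grip":{"type":"number"},"force":{"type":"number"}},"required":["commands"]}

```bash
mkdir -p pics; cat > h.py <<'E'
from station import robot, snapshot
import numpy as np, cv2
from scipy.spatial.transform import Rotation as R
def shot(n,f):
    s=snapshot(n); cv2.imwrite('pics/'+f,s['color']); np.savez('pics/'+f+'.npz',**s); return s
def ray(s,u,v):
    Rm=cv2.Rodrigues(np.array(s['rvec'],float))[0]; c=-Rm.T@np.array(s['tvec']).ravel()
    d=Rm.T@np.linalg.inv(s['K'])@np.array([u,v,1.]); return c,d/np.linalg.norm(d)
def plane(s,u,v,z):
    c,d=ray(s,u,v); return c+d*(z-c[2])/d[2]
def tri(s1,p1,s2,p2):
    (a,d),(b,e)=ray(s1,*p1),ray(s2,*p2)
    t=np.linalg.lstsq(np.c_[d,-e],b-a,rcond=None)[0]; P,Q=a+d*t[0],b+e*t[1]
    return (P+Q)/2,np.linalg.norm(P-Q)
E
python3 - <<'E'
from h import *
for n in ('scene','top'):
    s=shot(n,n+'1.png'); print(n,ray(s,320,200))
o=robot.get_obs(); print(o['tcp_pos'],o['orientation'],o['time'],o['contact_force'],robot.finger_overhang)
E
```

```text
scene (array([1.35761343, 0.6830041 , 1.26658102]), array([-0.51146872, -0.44407169, -0.73566302]))
top (array([0.48138215, 0.05209194, 1.15886442]), array([ 0.11530122, -0.03091075, -0.99284951]))
[ 0.1567938  -0.63024922  0.24148852] [ 9.92577363e-01  1.21611898e-01 -1.16068850e-04 -8.43590975e-04] 0.1 [ 0.77513843  0.82829383 -0.46914756] 0.011
```

View pics/scene1.png

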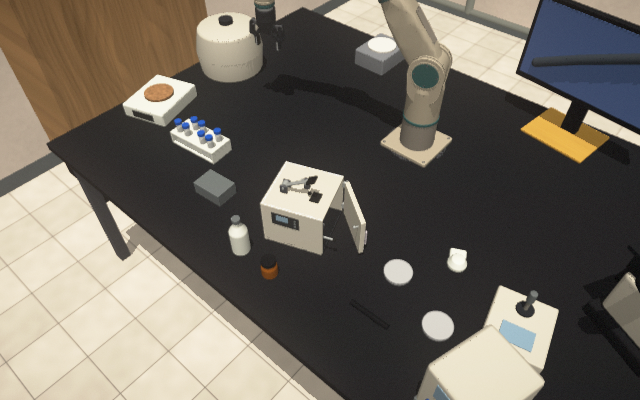

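View pics/top1.png

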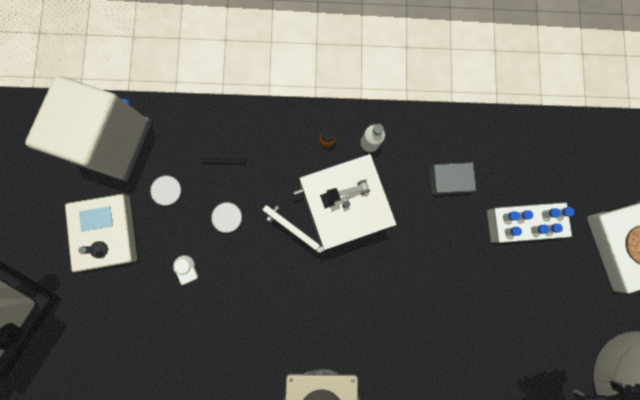

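The scene view shows the chamber at about (305,205), with its door open towards the dishes. In the top view the roof is centred near (348,202), the door runs from (322,249) to (266,208), and the black pad is near (330,197). The jar and bottle stand at (328,140) and (373,138).

```bash
python3 - <<'E'
from h import *
s=dict(np.load('pics/top1.png.npz')); im=s['color']
c=im[130:270,240:420]; cv2.imwrite('pics/topc.png',cv2.resize(c,None,fx=4.4,fy=4.2,interpolation=cv2.INTER_CUBIC))
for n,p in dict(c1=(301,178),c2=(371,155),c3=(396,225),c4=(323,250)).items(): print(n,plane(s,*p,.17))
for n,p in dict(hinge=(322,249),free=(265,208)).items(): print(n,plane(s,*p,.158))
print('pad',plane(s,330,197,.24),'jar',plane(s,328,140,.07),'dish',plane(s,227,217,.015))
print(plane(s,365,187,.2))
E
```

```text
c1 [0.65373394 0.07318155 0.17      ]
c2 [ 0.72197384 -0.11340857  0.17      ]
c3 [ 0.5351686  -0.18092151  0.17      ]
c4 [0.46546747 0.01049994 0.17      ]
hinge [0.46782446 0.01268883 0.158     ]
free [0.5723115  0.16659776 0.158     ]
pad [ 0.59618241 -0.00096726  0.24      ] jar [ 0.78789853 -0.0014824   0.07      ] dish [0.55507754 0.29601    0.015     ]
[ 0.62967142 -0.09334152  0.2       ]
```

View pics/topc.png

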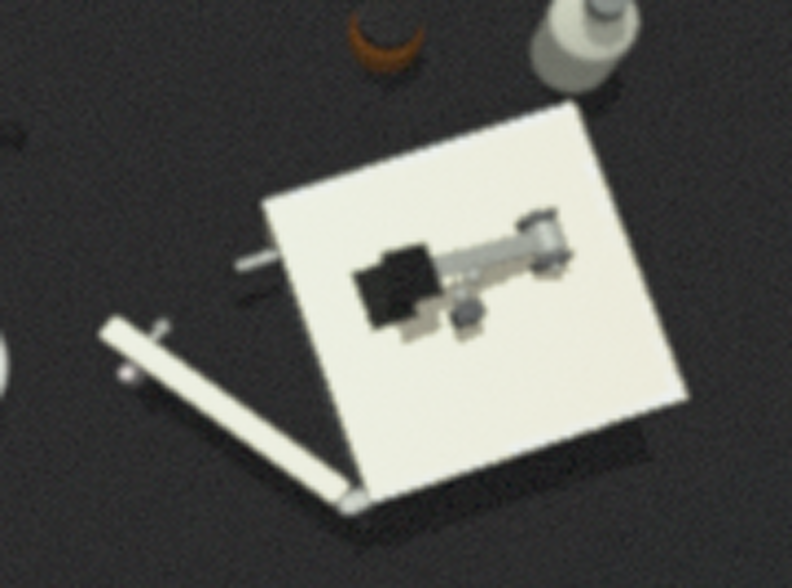

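```bash
cat >> h.py <<'E'
def toolrows(dp,yaw=None):
    "world shift -> tool-axis units at present orientation"
    o=robot.get_obs(); return R.from_quat(o['orientation']).inv().apply(dp)/.025
def state():
    o=robot.get_obs(); T=R.from_quat(o['orientation']); x=T.apply([1,0,0])
    print('t',round(o['time'],2),'p',np.round(o['tcp_pos'],4),'xyaw',round(np.degrees(np.arctan2(x[1],x[0])),2),'z',np.round(T.apply([0,0,1]),3),'F',np.round(o['contact_force'],1),'j',np.round(o['joints'],2),'op',round(float(o['opening']),3))
    return o
E
python3 - <<'E'
from h import *
s=dict(np.load('pics/top1.png.npz'))
px=lambda u,v:((u+.5)/4.4-.5+240,(v+.5)/4.2-.5+130)
C=[plane(s,*px(*p),.17)[:2] for p in [(264,202),(573,101),(687,398),(370,503)]]
cen=np.mean(C,0); ex=(C[1]-C[0]+C[2]-C[3]); th=np.arctan2(ex[1],ex[0]); ey=(C[0]-C[3]+C[1]-C[2]); th2=np.arctan2(ey[1],ey[0])-np.pi/2
print(cen,np.degrees([th,th2]),[np.linalg.norm(C[i]-C[i-1]) for i in range(4)])
th=(th+th2)/2; M=np.array([[np.cos(th),-np.sin(th)],[np.sin(th),np.cos(th)]])
W=lambda x,y:cen+M@[x,y]
H=W(-.114,-.09); print('hinge',H,'padup',W(-.038,.02),'paddown',W(-.05,.02),'post',W(-.01,-.009))
a,b=[plane(s,*px(*p),.158)[:2] for p in [(101,332),(120,315)]]
print('corner out/in',a,b,'r',np.linalg.norm(a-H),np.linalg.norm(b-H))
D=[plane(s,*px(*p),.158)[:2] for p in [(101,332),(338,505),(120,315),(352,488)]]
for i,j in ((0,1),(2,3)):
    d=D[i]-D[j]; print('door ang',np.arctan2(d[1],d[0])-th-np.pi/2)
m=(a+b)/2-H; print('ang mid',np.arctan2(m[1],m[0])-th-np.pi/2)
pc=[plane(s,*px(*p),.244)[:2] for p in [(355,272),(376,328),(438,303),(425,245)]]; print('pad seen',np.mean(pc,0))
for q in (.62,.3,.06,0,-.06,-.13):
    t=th+q; print(q,'tcp',H+np.array([[np.cos(t),-np.sin(t)],[np.sin(t),np.cos(t)]])@[-.008-.011,.15],'tool x yaw',np.degrees(t)+180)
np.savez('geo.npz',cen=cen,th=th,H=H)
state()
E
```

```text
[ 0.5959597  -0.05123021] [-69.47070146 -69.82193848] [np.float64(0.19931880163797105), np.float64(0.20020049915466234), np.float64(0.20133188179761666), np.float64(0.20139761340837511)]
hinge [0.47192816 0.02434875] padup [ 0.60149403 -0.00864652] paddown [0.59732025 0.00260424] post [ 0.58404348 -0.04498491]
corner out/in [0.57036761 0.1729547 ] [0.58146494 0.1619683 ] r 0.17825277761010708 0.17589044282032548
door ang 0.5904348923232687
door ang 0.5794953536356449
ang mid 0.5871905515691673
pad seen [ 0.59339128 -0.00124847]
0.62 tcp [0.54034485 0.15918256] tool x yaw 145.8770633316405
0.3 tcp [0.57928591 0.13081617] tool x yaw 127.54241388745416
0.06 tcp [0.60151641 0.10224538] tool x yaw 113.7914268043144
0 tcp [0.60595422 0.09433458] tool x yaw 110.35368003352946
-0.06 tcp [0.60990967 0.08617191] tool x yaw 106.91593326274452
-0.13 tcp [0.61389584 0.07636968] tool x yaw 102.90522869682877
t 0.1 p [ 0.1568 -0.6302  0.2415] xyaw 13.97 z [-0.     0.002 -1.   ] F [ 0.8  0.8 -0.5] j [ 1.26  0.63  0.04  1.52 -0.03  1.   -0.02] op 0.086
```

Request:
carry_out --commands '[{"tz":-1,"az":-1},{"tz":-1,"az":-1},{"tz":-1,"az":-1},{"tz":-1,"az":-1},{"az":-1},{"az":-1},{"az":-1},{"az":-1},{"az":-1},{"az":-1},{"az":-1},{"az":-1},{"az":-1},{"az":-1},{"az":-1},{"az":-1},{"az":-1},{"az":-1},{"az":-1},{"az":-1}]' --grip 1 --force 60

```text
$.commands[0]: bad value
```

```bash
python3 - <<'E'
from h import *
o=state(); p=o['tcp_pos']
for w in ([.5,-.3,.34],): print(toolrows(np.array(w)-p))
E
```

```text
t 0.1 p [ 0.1568 -0.6302  0.2415] xyaw 13.97 z [-0.     0.002 -1.   ] F [ 0.8  0.8 -0.5] j [ 1.26  0.63  0.04  1.52 -0.03  1.   -0.02] op 0.086
[16.51121436 -9.51167418 -3.92468416]
```

Request:
carry_out --commands '[{"tx":0,"ty":0,"tz":-1,"ax":0,"ay":0,"az":-1},{"tx":0,"ty":0,"tz":-1,"ax":0,"ay":0,"az":-1},{"tx":0,"ty":0,"tz":-1,"ax":0,"ay":0,"az":-1},{"tx":0,"ty":0,"tz":-1,"ax":0,"ay":0,"az":-1},{"tx":0,"ty":0,"tz":0,"ax":0,"ay":0,"az":-1},{"tx":0,"ty":0,"tz":0,"ax":0,"ay":0,"az":-1},{"tx":0,"ty":0,"tz":0,"ax":0,"ay":0,"az":-1},{"tx":0,"ty":0,"tz":0,"ax":0,"ay":0,"az":-1},{"tx":0,"ty":0,"tz":0,"ax":0,"ay":0,"az":-1},{"tx":0,"ty":0,"tz":0,"ax":0,"ay":0,"az":-1},{"tx":0,"ty":0,"tz":0,"ax":0,"ay":0,"az":-1},{"tx":0,"ty":0,"tz":0,"ax":0,"ay":0,"az":-1},{"tx":0,"ty":0,"tz":0,"ax":0,"ay":0,"az":-1},{"tx":0,"ty":0,"tz":0,"ax":0,"ay":0,"az":-1},{"tx":0,"ty":0,"tz":0,"ax":0,"ay":0,"az":-1},{"tx":0,"ty":0,"tz":0,"ax":0,"ay":0,"az":-1},{"tx":0,"ty":0,"tz":0,"ax":0,"ay":0,"az":-1},{"tx":0,"ty":0,"tz":0,"ax":0,"ay":0,"az":-1},{"tx":0,"ty":0,"tz":0,"ax":0,"ay":0,"az":-1},{"tx":0,"ty":0,"tz":0,"ax":0,"ay":0,"az":-1}]' --grip 1 --force 60

```text
time: 2.1
tcp_pos: [0.1567, -0.6305, 0.3417]
orientation: [0.432, 0.902, 0.0, -0.0]
contact_force: [0.1, 0.1, 0.7]
opening: 0.0002
```

```bash
python3 - <<'E'
from h import *
o=state(); p=o['tcp_pos']
for w in ([.5,-.3,.34],): print(toolrows(np.array(w)-p))
E
```

```text
t 2.1 p [ 0.1567 -0.6305  0.3417] xyaw 128.79 z [-0.     0.001 -1.   ] F [0.1 0.1 0.7] j [ 1.55  0.58 -0.47  1.37  0.26  1.25  1.74] op 0.0
[ 1.70176791 18.98524464  0.07831171]
```

Request:
carry_out --commands '[{"tx":0.09,"ty":1,"tz":0,"ax":0,"ay":0,"az":0},{"tx":0.09,"ty":1,"tz":0,"ax":0,"ay":0,"az":0},{"tx":0.09,"ty":1,"tz":0,"ax":0,"ay":0,"az":0},{"tx":0.09,"ty":1,"tz":0,"ax":0,"ay":0,"az":0},{"tx":0.09,"ty":1,"tz":0,"ax":0,"ay":0,"az":0},{"tx":0.09,"ty":1,"tz":0,"ax":0,"ay":0,"az":0},{"tx":0.09,"ty":1,"tz":0,"ax":0,"ay":0,"az":0},{"tx":0.09,"ty":1,"tz":0,"ax":0,"ay":0,"az":0},{"tx":0.09,"ty":1,"tz":0,"ax":0,"ay":0,"az":0},{"tx":0.09,"ty":1,"tz":0,"ax":0,"ay":0,"az":0},{"tx":0.09,"ty":1,"tz":0,"ax":0,"ay":0,"az":0},{"tx":0.09,"ty":1,"tz":0,"ax":0,"ay":0,"az":0},{"tx":0.09,"ty":1,"tz":0,"ax":0,"ay":0,"az":0},{"tx":0.09,"ty":1,"tz":0,"ax":0,"ay":0,"az":0},{"tx":0.09,"ty":1,"tz":0,"ax":0,"ay":0,"az":0},{"tx":0.09,"ty":1,"tz":0,"ax":0,"ay":0,"az":0},{"tx":0.09,"ty":1,"tz":0,"ax":0,"ay":0,"az":0},{"tx":0.09,"ty":1,"tz":0,"ax":0,"ay":0,"az":0},{"tx":0.09,"ty":1,"tz":0,"ax":0,"ay":0,"az":0}]'

```text
time: 4.0
tcp_pos: [0.502, -0.3005, 0.3419]
orientation: [0.434, 0.901, -0.0, -0.0]
contact_force: [0.1, -0.6, -0.7]
opening: -0.0001
```

```bash
python3 - <<'E'
from h import *
o=state(); p=o['tcp_pos']
for w in ([.52,.18,.34],): print(toolrows(np.array(w)-p))
E
```

```text
t 4.0 p [ 0.502  -0.3005  0.3419] xyaw 128.55 z [-0.001  0.    -1.   ] F [ 0.1 -0.6 -0.7] j [ 0.84  0.48 -0.54  1.56  0.26  1.18  0.92] op -0.0
[14.58497861 12.54034145  0.08091522]
```

Request:
carry_out --commands '[{"tx":0.97,"ty":0.84,"tz":0,"ax":0,"ay":0,"az":0},{"tx":0.97,"ty":0.84,"tz":0,"ax":0,"ay":0,"az":0},{"tx":0.97,"ty":0.84,"tz":0,"ax":0,"ay":0,"az":0},{"tx":0.97,"ty":0.84,"tz":0,"ax":0,"ay":0,"az":0},{"tx":0.97,"ty":0.84,"tz":0,"ax":0,"ay":0,"az":0},{"tx":0.97,"ty":0.84,"tz":0,"ax":0,"ay":0,"az":0},{"tx":0.97,"ty":0.84,"tz":0,"ax":0,"ay":0,"az":0},{"tx":0.97,"ty":0.84,"tz":0,"ax":0,"ay":0,"az":0},{"tx":0.97,"ty":0.84,"tz":0,"ax":0,"ay":0,"az":0},{"tx":0.97,"ty":0.84,"tz":0,"ax":0,"ay":0,"az":0},{"tx":0.97,"ty":0.84,"tz":0,"ax":0,"ay":0,"az":0},{"tx":0.97,"ty":0.84,"tz":0,"ax":0,"ay":0,"az":0},{"tx":0.97,"ty":0.84,"tz":0,"ax":0,"ay":0,"az":0},{"tx":0.97,"ty":0.84,"tz":0,"ax":0,"ay":0,"az":0},{"tx":0.97,"ty":0.84,"tz":0,"ax":0,"ay":0,"az":0},{"tx":0,"ty":0,"tz":0.5,"ax":0,"ay":0,"az":-1},{"tx":0,"ty":0,"tz":1,"ax":0,"ay":0,"az":-1},{"tx":0,"ty":0,"tz":1,"ax":0,"ay":0,"az":0}]'

```text
time: 5.8
tcp_pos: [0.5212, 0.1798, 0.279]
orientation: [0.341, 0.94, 0.0, 0.0]
contact_force: [0.0, -1.3, -0.4]
opening: 0.0
```

```bash
python3 - <<'E'
from h import *
o=state(); p=o['tcp_pos']
print(toolrows(np.array([.522,.178,.126])-p))
shot('wrist','w1.png')
E
```

```text
t 5.8 p [0.5212 0.1798 0.279 ] xyaw 140.18 z [ 0.  0. -1.] F [ 0.  -1.3 -0.4] j [ 0.05  0.51 -0.66  1.74  0.36  1.02  0.14] op 0.0
[-0.06878811 -0.03692814  6.11815307]
```

View pics/w1.png

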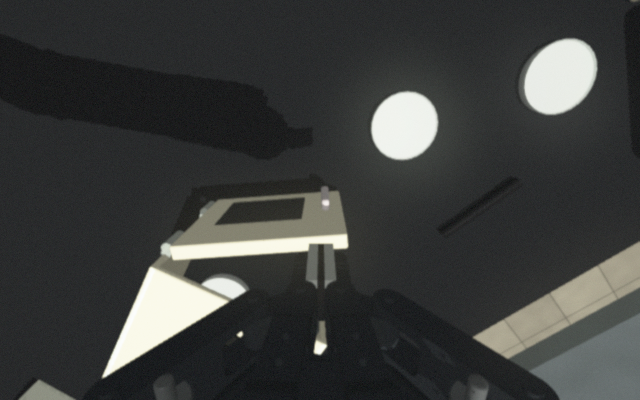

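Request:
carry_out --commands '[{"tx":0,"ty":0,"tz":1,"ax":0,"ay":0,"az":0},{"tx":0,"ty":0,"tz":1,"ax":0,"ay":0,"az":0},{"tx":0,"ty":0,"tz":1,"ax":0,"ay":0,"az":0},{"tx":0,"ty":0,"tz":1,"ax":0,"ay":0,"az":0},{"tx":0,"ty":0,"tz":1,"ax":0,"ay":0,"az":0},{"tx":0,"ty":0,"tz":1,"ax":0,"ay":0,"az":0},{"tx":0,"ty":0,"tz":0.1,"ax":0,"ay":0,"az":0},{"tx":0,"ty":0,"tz":0,"ax":0,"ay":0,"az":0}]'

```text
time: 6.65
tcp_pos: [0.5213, 0.1795, 0.1274]
orientation: [0.342, 0.94, -0.0, -0.0]
contact_force: [-0.1, 0.3, 0.6]
opening: 0.0002
```

```bash
cat > plan.py <<'E'
from h import *
import sys
g=np.load('geo.npz'); th=float(g['th']); H=g['H']
o=state(); T=R.from_quat(o['orientation']); p=np.array(o['tcp_pos']); d=p[:2]-H
for f in (.011,.015):   # door angle if touching
    r=np.hypot(*d); q=np.arctan2(d[1],d[0])-th-np.pi/2-np.arcsin((.008+f)/r); print('q if touching',f,round(q,3),'r',round(np.sqrt(r*r-(.008+f)**2),3))
for q in map(float,sys.argv[1:]):
    t=th+q; w=H+np.array([[np.cos(t),-np.sin(t)],[np.sin(t),np.cos(t)]])@[-.019,.15]
    print(q,'shift',np.round(T.inv().apply([*(w-p[:2]),.126-p[2]])/.025,2),'yaw to',round(np.degrees(t)+180,1))
E
python3 plan.py .587 .5 .4
```

```text
t 6.65 p [0.5213 0.1795 0.1274] xyaw 140.01 z [-0.001 -0.    -1.   ] F [-0.1  0.3  0.6] j [-0.04  0.7  -0.53  1.89  0.53  0.7  -0.02] op 0.0
q if touching 0.011 0.791 r 0.162
q if touching 0.015 0.766 r 0.161
0.587 shift [-1.3  -0.09  0.06] yaw to 144.0
0.5 shift [-1.82 -0.01  0.06] yaw to 139.0
0.4 shift [-2.43  0.02  0.06] yaw to 133.3
```

Request:
carry_out --commands '[{"tx":-0.35,"ty":0,"tz":0,"ax":0,"ay":0,"az":0},{"tx":-0.35,"ty":0,"tz":0,"ax":0,"ay":0,"az":0},{"tx":-0.3,"ty":0,"tz":0,"ax":0,"ay":0,"az":0},{"tx":-0.2,"ty":0,"tz":0,"ax":0,"ay":0,"az":0},{"tx":-0.2,"ty":0,"tz":0,"ax":0,"ay":0,"az":0},{"tx":-0.25,"ty":0.04,"tz":0,"ax":0,"ay":0,"az":0.4},{"tx":-0.25,"ty":0.04,"tz":0,"ax":0,"ay":0,"az":0.4},{"tx":-0.25,"ty":0.04,"tz":0,"ax":0,"ay":0,"az":0.4},{"tx":-0.25,"ty":0.04,"tz":0,"ax":0,"ay":0,"az":0.4}]'

```text
time: 7.55
tcp_pos: [0.5694, 0.1424, 0.1274]
orientation: [0.417, 0.909, -0.0, 0.0]
contact_force: [0.5, -1.1, 1.9]
opening: -0.0
```

```bash
python3 plan.py .3 .1
```

```text
t 7.55 p [0.5694 0.1424 0.1274] xyaw 130.66 z [ 0. -0. -1.] F [ 0.5 -1.1  1.9] j [ 0.02  0.73 -0.5   1.79  0.49  0.74 -0.03] op -0.0
q if touching 0.011 0.401 r 0.152
q if touching 0.015 0.374 r 0.151
0.3 shift [-0.61 -0.    0.06] yaw to 127.5
0.1 shift [-1.82 -0.04  0.06] yaw to 116.1
```

Request:
carry_out --commands '[{"tx":-0.25,"ty":0.04,"tz":0,"ax":0,"ay":0,"az":0.4},{"tx":-0.25,"ty":0.04,"tz":0,"ax":0,"ay":0,"az":0.4},{"tx":-0.25,"ty":0.04,"tz":0,"ax":0,"ay":0,"az":0.4},{"tx":-0.25,"ty":0.04,"tz":0,"ax":0,"ay":0,"az":0.4},{"tx":-0.25,"ty":0.04,"tz":0,"ax":0,"ay":0,"az":0.4},{"tx":-0.15,"ty":0.02,"tz":0,"ax":0,"ay":0,"az":0.3}]'

```text
time: 8.15
tcp_pos: [0.5942, 0.1173, 0.1273]
orientation: [0.519, 0.855, 0.0, 0.0]
contact_force: [-1.5, 0.7, 2.1]
opening: 0.0001
```

```bash
python3 plan.py .06 0 -.13; python3 - <<'E'
from h import *
s=shot('scene','s2.png'); t=shot('top','t2.png')
a=cv2.resize(s['color'][140:280,230:410],None,fx=3,fy=3,interpolation=2); b=cv2.resize(t['color'][130:270,240:420],None,fx=3,fy=3,interpolation=2)
cv2.imwrite('pics/c2.png',cv2.resize(np.hstack([a,b]),(800,311)))
E
```

```text
t 8.15 p [0.5942 0.1173 0.1273] xyaw 117.49 z [ 0.  0. -1.] F [-1.5  0.7  2.1] j [ 0.03  0.74 -0.44  1.74  0.43  0.76 -0.15] op 0.0
q if touching 0.011 0.17 r 0.152
q if touching 0.015 0.144 r 0.152
0.06 shift [-0.67 -0.02  0.05] yaw to 113.8
0.0 shift [-1.03 -0.01  0.05] yaw to 110.4
-0.13 shift [-1.81 -0.06  0.05] yaw to 102.9
```

View pics/c2.png

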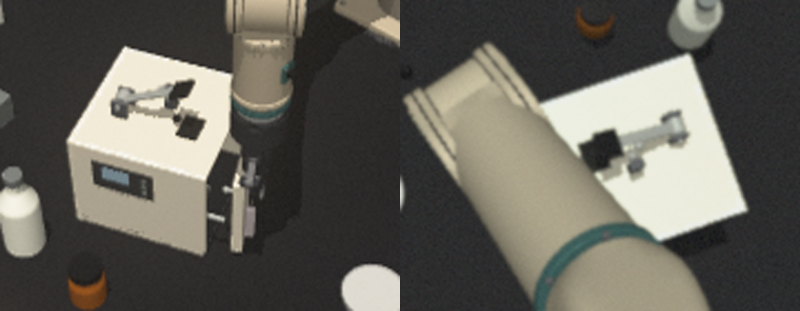

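The left half shows the door almost closed with the gripper on its outer face. The arm hides it in the right half. From here I go slowly by feel.

Request:
carry_out --commands '[{"tx":-0.12,"ty":0,"tz":0,"ax":0,"ay":0,"az":0.15},{"tx":-0.12,"ty":0,"tz":0,"ax":0,"ay":0,"az":0.15},{"tx":-0.12,"ty":0,"tz":0,"ax":0,"ay":0,"az":0.15},{"tx":-0.12,"ty":0,"tz":0,"ax":0,"ay":0,"az":0.15},{"tx":-0.1,"ty":0,"tz":0,"ax":0,"ay":0,"az":0.15},{"tx":-0.1,"ty":0,"tz":0,"ax":0,"ay":0,"az":0.15}]'

```text
time: 8.85
tcp_pos: [0.6014, 0.1022, 0.1274]
orientation: [0.556, 0.831, 0.0, 0.0]
contact_force: [0.1, 2.3, 1.6]
opening: 0.0
```

```bash
python3 plan.py 0 -.13
```

```text
t 8.85 p [0.6014 0.1022 0.1274] xyaw 112.45 z [ 0.  0. -1.] F [0.1 2.3 1.6] j [ 0.04  0.74 -0.42  1.73  0.41  0.76 -0.19] op 0.0
q if touching 0.011 0.06 r 0.15
q if touching 0.015 0.033 r 0.149
0.0 shift [-0.36  0.05  0.06] yaw to 110.4
-0.13 shift [-1.15  0.07  0.06] yaw to 102.9
```

Request:
carry_out --commands '[{"tx":-0.08,"ty":0,"tz":0,"ax":0,"ay":0,"az":0.1},{"tx":-0.08,"ty":0,"tz":0,"ax":0,"ay":0,"az":0.1},{"tx":-0.08,"ty":0,"tz":0,"ax":0,"ay":0,"az":0.1}]'

```text
time: 9.15
tcp_pos: [0.6028, 0.0995, 0.1275]
orientation: [0.567, 0.823, 0.001, -0.001]
contact_force: [-1.5, 9.0, 1.4]
opening: -0.0001
```

Request:
carry_out --commands '[{"tx":-0.08,"ty":0,"tz":0,"ax":0,"ay":0,"az":0.1},{"tx":-0.08,"ty":0,"tz":0,"ax":0,"ay":0,"az":0.1}]'

```text
time: 9.35
tcp_pos: [0.6045, 0.0956, 0.1275]
orientation: [0.575, 0.818, 0.001, -0.001]
contact_force: [0.1, 3.1, 1.7]
opening: 0.0002
```

Request:
carry_out --commands '[{"tx":-0.05,"ty":0,"tz":0,"ax":0,"ay":0,"az":0.1},{"tx":-0.05,"ty":0,"tz":0,"ax":0,"ay":0,"az":0}]'

```text
time: 9.55
tcp_pos: [0.6054, 0.0916, 0.1274]
orientation: [0.58, 0.814, 0.001, -0.001]
contact_force: [-0.3, 6.3, 2.1]
opening: -0.0001
```

Request:
carry_out --commands '[{"tx":-0.05,"ty":0,"tz":0,"ax":0,"ay":0,"az":0.1},{"tx":-0.05,"ty":0,"tz":0,"ax":0,"ay":0,"az":0}]'

```text
time: 9.75
tcp_pos: [0.6057, 0.0912, 0.1275]
orientation: [0.584, 0.812, 0.001, -0.001]
contact_force: [-2.4, 9.6, 2.1]
opening: -0.0001
```

Request:
carry_out --commands '[{"tx":-0.05,"ty":0,"tz":0,"ax":0,"ay":0,"az":0},{"tx":0,"ty":0,"tz":0,"ax":0,"ay":0,"az":0}]'

```text
time: 9.95
tcp_pos: [0.6057, 0.0912, 0.1275]
orientation: [0.583, 0.812, 0.002, -0.002]
contact_force: [-1.9, 9.6, 2.1]
opening: 0.0001
```

Request:
carry_out --commands '[{"tx":-0.05,"ty":0,"tz":0,"ax":0,"ay":0,"az":0},{"tx":0,"ty":0,"tz":0,"ax":0,"ay":0,"az":0}]'

```text
time: 10.15
tcp_pos: [0.6057, 0.091, 0.1275]
orientation: [0.583, 0.812, 0.002, -0.003]
contact_force: [-3.5, 11.6, 2.8]
opening: 0.0
```

```bash
python3 plan.py -.13
```

```text
t 10.15 p [0.6057 0.091  0.1275] xyaw 108.66 z [-0.002  0.006 -1.   ] F [-3.5 11.6  2.8] j [ 0.06  0.74 -0.41  1.72  0.39  0.76 -0.22] op 0.0
q if touching 0.011 -0.021 r 0.148
q if touching 0.015 -0.048 r 0.148
-0.13 shift [-0.66  0.12  0.05] yaw to 102.9
```

Force has built to about 12 N with no travel, after an earlier peak and drop of 9 to 3 N. That suggests the catch has snapped, so I'll back off and check that the door stays shut.

Request:
carry_out --commands '[{"tx":0.15,"ty":0,"tz":0,"ax":0,"ay":0,"az":0},{"tx":0.3,"ty":0,"tz":0,"ax":0,"ay":0,"az":0},{"tx":0.5,"ty":0,"tz":0,"ax":0,"ay":0,"az":0},{"tx":0.5,"ty":0,"tz":0,"ax":0,"ay":0,"az":0},{"tx":0.5,"ty":0,"tz":0,"ax":0,"ay":0,"az":0},{"tx":0,"ty":0,"tz":0,"ax":0,"ay":0,"az":0}]'

```text
time: 10.75
tcp_pos: [0.5906, 0.1352, 0.1274]
orientation: [0.583, 0.813, 0.0, -0.001]
contact_force: [-0.9, 0.3, 0.2]
opening: 0.0003
```

```bash
python3 plan.py 0; python3 - <<'E'
from h import *
s=shot('scene','s3.png'); t=shot('wrist','w3.png')
a=cv2.resize(s['color'][140:270,250:390],(485,450),interpolation=2)
cv2.imwrite('pics/c3.png',a)
# project expected top outer door corner for angles
g=np.load('geo.npz'); th=float(g['th']); H=g['H']
for q in (.06,0,-.06,-.13):
    t=th+q; w=H+np.array([[np.cos(t),-np.sin(t)],[np.sin(t),np.cos(t)]])@[-.008,.178]
    P=cv2.projectPoints(np.array([[*w,.158],[*w,.014]]),s['rvec'],s['tvec'],s['K'],None)[0].reshape(-1,2); print(q,P.round(1).tolist(),((P-[250,140])*3.46).round().tolist())
E
```

```text
t 10.75 p [0.5906 0.1352 0.1274] xyaw 108.73 z [-0.001  0.001 -1.   ] F [-0.9  0.3  0.2] j [-0.02  0.73 -0.4   1.74  0.39  0.75 -0.3 ] op 0.0
q if touching 0.011 0.279 r 0.161
q if touching 0.015 0.254 r 0.161
0.0 shift [-1.74  0.06  0.05] yaw to 110.4
0.06 [[333.2, 223.1], [332.4, 252.5]] [[288.0, 288.0], [285.0, 389.0]]
0 [[329.7, 222.4], [329.1, 251.8]] [[276.0, 285.0], [274.0, 387.0]]
-0.06 [[326.2, 221.5], [325.9, 250.9]] [[264.0, 282.0], [263.0, 384.0]]
-0.13 [[322.3, 220.2], [322.3, 249.6]] [[250.0, 277.0], [250.0, 379.0]]
```

View pics/c3.png

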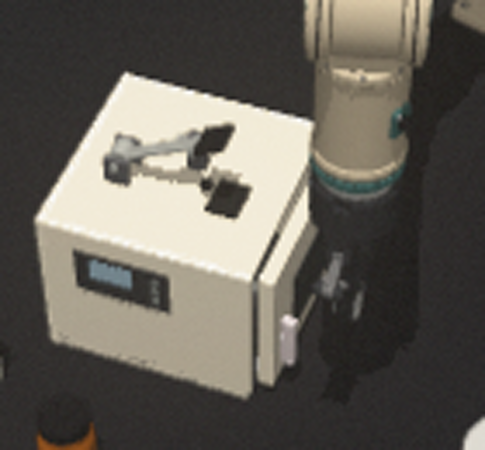

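The crop shows the door's outer edge running from (277,282) to (273,385). That fits an angle of about 0; ajar at 0.06 would put it near x = 288. I'll confirm by touch: move in and see where contact begins.

Request:
carry_out --commands '[{"tx":-0.4,"ty":0,"tz":0,"ax":0,"ay":0,"az":0},{"tx":-0.4,"ty":0,"tz":0,"ax":0,"ay":0,"az":0},{"tx":-0.4,"ty":0,"tz":0,"ax":0,"ay":0,"az":0},{"tx":-0.2,"ty":0,"tz":0,"ax":0,"ay":0,"az":0},{"tx":-0.1,"ty":0,"tz":0,"ax":0,"ay":0,"az":0},{"tx":0,"ty":0,"tz":0,"ax":0,"ay":0,"az":0}]'

```text
time: 11.45
tcp_pos: [0.6038, 0.0958, 0.1273]
orientation: [0.585, 0.811, 0.0, -0.0]
contact_force: [0.1, 0.2, -0.7]
opening: 0.0002
```

Request:
carry_out --commands '[{"tx":-0.1,"ty":0,"tz":0,"ax":0,"ay":0,"az":0},{"tx":0,"ty":0,"tz":0,"ax":0,"ay":0,"az":0}]'

```text
time: 11.65
tcp_pos: [0.6044, 0.0942, 0.1273]
orientation: [0.584, 0.812, 0.0, 0.0]
contact_force: [0.2, 0.0, 0.5]
opening: 0.0001
```

Request:
carry_out --commands '[{"tx":-0.1,"ty":0,"tz":0,"ax":0,"ay":0,"az":0},{"tx":0,"ty":0,"tz":0,"ax":0,"ay":0,"az":0}]'

```text
time: 11.85
tcp_pos: [0.6053, 0.0919, 0.1275]
orientation: [0.584, 0.812, 0.0, 0.0]
contact_force: [-0.8, 1.2, 0.1]
opening: -0.0001
```

Request:
carry_out --commands '[{"tx":-0.1,"ty":0,"tz":0,"ax":0,"ay":0,"az":0},{"tx":0,"ty":0,"tz":0,"ax":0,"ay":0,"az":0}]'

```text
time: 12.05
tcp_pos: [0.6054, 0.0916, 0.1275]
orientation: [0.584, 0.812, 0.001, -0.001]
contact_force: [-0.9, 5.1, 1.1]
opening: 0.0003
```

Contact began at the pressed-in position and not at the ajar one, so the catch holds. Next I retreat, rise and locate the pad.

Request:
carry_out --commands '[{"tx":0.5,"ty":0,"tz":0,"ax":0,"ay":0,"az":0},{"tx":1,"ty":0,"tz":0,"ax":0,"ay":0,"az":0},{"tx":0.5,"ty":0,"tz":-0.5,"ax":0,"ay":0,"az":0},{"tx":0,"ty":0,"tz":-1,"ax":0,"ay":0,"az":0},{"tx":0,"ty":0,"tz":-1,"ax":0,"ay":0,"az":0},{"tx":0,"ty":0,"tz":-1,"ax":0,"ay":0,"az":0},{"tx":0,"ty":0,"tz":-1,"ax":0,"ay":0,"az":0},{"tx":0,"ty":0,"tz":-1,"ax":0,"ay":0,"az":0},{"tx":0,"ty":0,"tz":-1,"ax":0,"ay":0,"az":0},{"tx":0,"ty":0,"tz":-1,"ax":0,"ay":0,"az":0},{"tx":0,"ty":0,"tz":0,"ax":0,"ay":0,"az":0}]'

```text
time: 13.15
tcp_pos: [0.5918, 0.1379, 0.3196]
orientation: [0.584, 0.812, 0.003, 0.003]
contact_force: [0.5, -0.3, 1.0]
opening: -0.0001
```

```bash
python3 - <<'E'
from h import *
o=state(); s=shot('scene','s4.png'); t=dict(np.load('pics/top1.png.npz')); p=o['tcp_pos']
for n,w in dict(pad=[.5934,-.0012,.244],padcalc=[.6015,-.0086,.244],paddn=[.5973,.0026,.196],roof=[.5934,-.0012,.17]).items():
    print(n,[cv2.projectPoints(np.array([w]),c['rvec'],c['tvec'],c['K'],None)[0].ravel().round(1).tolist() for c in (s,t)])
for c,b in ((s,(280,170,335,210)),(t,(300,160,375,235))):
    x0,y0,x1,y1=b; m=(c['color'][y0:y1,x0:x1].max(2)<60).astype(np.uint8); n,l,st,ce=cv2.connectedComponentsWithStats(m)
    for i in range(1,n):
        if st[i,4]>15: print(st[i][:5],ce[i]+[x0,y0])
print(toolrows(np.array([.595,0,.29])-p))
w=shot('wrist','w4.png')
cv2.imwrite('pics/c4.png',np.vstack([cv2.resize(s['color'][155:215,270:350],(400,300),interpolation=2),cv2.resize(w['color'],(400,250))]))
E
```

```text
t 13.15 p [0.5918 0.1379 0.3196] xyaw 108.53 z [ 0.008  0.002 -1.   ] F [ 0.5 -0.3  1. ] j [ 0.03  0.52 -0.49  1.54  0.26  1.14 -0.19] op -0.0
pad [[314.6, 179.0], [330.2, 197.9]]
padcalc [[310.9, 179.3], [333.2, 194.7]]
paddn [[314.9, 191.6], [327.6, 198.6]]
roof [[314.9, 196.2], [328.5, 201.3]]
[44  0 11  3 21] [330.23809524 170.61904762]
[26  7 11  8 52] [310.78846154 180.34615385]
[30 22 11 11 72] [315.15277778 197.09722222]
[  0   0  47  16 393] [315.64122137 164.91603053]
[ 22  29  17  18 201] [330.06965174 197.47761194]
[  0  33  17  42 408] [305.70833333 217.44852941]
[-5.27154699 -1.63738683  1.17925604]
```

View pics/c4.png

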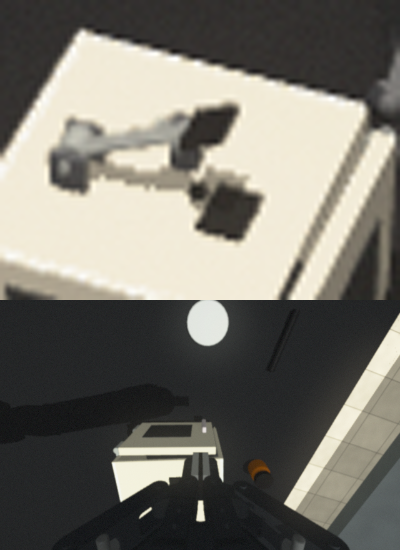

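The crop shows the raised pad at scene pixel (311,180), which agrees with the computed position (310.9,179.3). The lower black square at (315,197) is a fixed patch on the roof.

Request:
carry_out --commands '[{"tx":-0.9,"ty":-0.25,"tz":0,"ax":0,"ay":0,"az":0},{"tx":-0.9,"ty":-0.25,"tz":0,"ax":0,"ay":0,"az":0},{"tx":-0.9,"ty":-0.25,"tz":0,"ax":0,"ay":0,"az":0},{"tx":-0.9,"ty":-0.25,"tz":0,"ax":0,"ay":0,"az":0},{"tx":-0.9,"ty":-0.25,"tz":0,"ax":0,"ay":0,"az":0},{"tx":-0.9,"ty":-0.25,"tz":0,"ax":0,"ay":0,"az":0},{"tx":0,"ty":0,"tz":0.5,"ax":0,"ay":0,"az":0},{"tx":0,"ty":0,"tz":0.5,"ax":0,"ay":0,"az":0},{"tx":0,"ty":0,"tz":0.5,"ax":0,"ay":0,"az":0},{"tx":0,"ty":0,"tz":0,"ax":0,"ay":0,"az":0}]'

```text
time: 14.25
tcp_pos: [0.5957, -0.0019, 0.2746]
orientation: [0.583, 0.812, -0.001, -0.002]
contact_force: [0.0, 0.5, 0.2]
opening: -0.0001
```

```bash
python3 - <<'E'
from h import *
o=state(); print(toolrows(np.array([.5996,-.0008,.263])-o['tcp_pos']))
s=shot('scene','s5.png'); w=shot('wrist','w5.png')
cv2.imwrite('pics/c5.png',np.vstack([cv2.resize(s['color'][140:230,260:380],(400,300),interpolation=2),cv2.resize(w['color'][150:400,150:550],(400,250))]))
E
```

```text
t 14.25 p [ 0.5957 -0.0019  0.2746] xyaw 108.65 z [-0.005  0.    -1.   ] F [0.  0.5 0.2] j [ 0.25  0.55 -0.47  1.62  0.28  1.04  0.03] op -0.0
[-0.01126963  0.16461011  0.46179857]
```

View pics/c5.png

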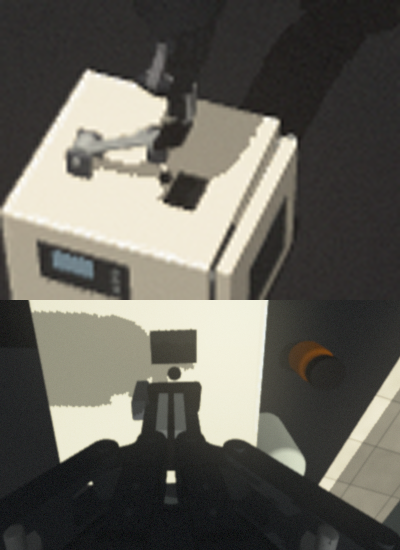

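The fingertips sit above the pad: in the wrist view they are centred at x≈172 on a pad spanning 145 to 200, with the post clear on the left. Next I press down slowly.

Request:
carry_out --commands '[{"tx":0,"ty":0.15,"tz":0.2,"ax":0,"ay":0,"az":0},{"tx":0,"ty":0,"tz":0.2,"ax":0,"ay":0,"az":0},{"tx":0,"ty":0,"tz":0.2,"ax":0,"ay":0,"az":0},{"tx":0,"ty":0,"tz":0.2,"ax":0,"ay":0,"az":0},{"tx":0,"ty":0,"tz":0.2,"ax":0,"ay":0,"az":0},{"tx":0,"ty":0,"tz":0.2,"ax":0,"ay":0,"az":0}]'

```text
time: 14.95
tcp_pos: [0.601, -0.002, 0.2469]
orientation: [0.584, 0.812, 0.0, 0.0]
contact_force: [0.5, 0.9, 0.5]
opening: -0.0003
```

Request:
carry_out --commands '[{"tx":0,"ty":0,"tz":0.2,"ax":0,"ay":0,"az":0},{"tx":0,"ty":0,"tz":0.2,"ax":0,"ay":0,"az":0},{"tx":0,"ty":0,"tz":0.2,"ax":0,"ay":0,"az":0},{"tx":0,"ty":0,"tz":0.2,"ax":0,"ay":0,"az":0}]'

```text
time: 15.35
tcp_pos: [0.6011, -0.0013, 0.2274]
orientation: [0.584, 0.812, 0.001, -0.0]
contact_force: [-1.4, 2.2, 9.0]
opening: 0.0004
```

Request:
carry_out --commands '[{"tx":0,"ty":0,"tz":0.15,"ax":0,"ay":0,"az":0},{"tx":0,"ty":0,"tz":0.15,"ax":0,"ay":0,"az":0},{"tx":0,"ty":0,"tz":0.15,"ax":0,"ay":0,"az":0}]'

```text
time: 15.65
tcp_pos: [0.6012, -0.0014, 0.216]
orientation: [0.584, 0.812, 0.0, 0.0]
contact_force: [0.6, 0.5, 1.0]
opening: -0.0003
```

Request:
carry_out --commands '[{"tx":0,"ty":0,"tz":0.1,"ax":0,"ay":0,"az":0},{"tx":0,"ty":0,"tz":0.1,"ax":0,"ay":0,"az":0}]'

```text
time: 15.85
tcp_pos: [0.6008, -0.0027, 0.2104]
orientation: [0.584, 0.811, -0.0, -0.0]
contact_force: [0.2, 1.0, -0.6]
opening: 0.0002
```

Request:
carry_out --commands '[{"tx":0,"ty":0,"tz":0.1,"ax":0,"ay":0,"az":0},{"tx":0,"ty":0,"tz":0,"ax":0,"ay":0,"az":0}]'

```text
time: 16.05
tcp_pos: [0.6007, -0.0023, 0.208]
orientation: [0.584, 0.812, -0.0, -0.0]
contact_force: [0.0, -0.0, 0.7]
opening: -0.0003
```

Request:
carry_out --commands '[{"tx":0,"ty":0,"tz":0.1,"ax":0,"ay":0,"az":0},{"tx":0,"ty":0,"tz":0,"ax":0,"ay":0,"az":0}]'

```text
time: 16.25
tcp_pos: [0.6011, -0.0021, 0.2065]
orientation: [0.584, 0.812, -0.0, 0.0]
contact_force: [-1.5, 0.5, 4.6]
opening: 0.0001
```

Request:
carry_out --commands '[{"tx":0,"ty":0,"tz":0.1,"ax":0,"ay":0,"az":0},{"tx":0,"ty":0,"tz":0,"ax":0,"ay":0,"az":0}]'

```text
time: 16.45
tcp_pos: [0.6012, -0.0021, 0.2051]
orientation: [0.584, 0.812, 0.0, 0.001]
contact_force: [-3.1, -1.4, 12.1]
opening: -0.0003
```

```bash
python3 - <<'E'
from h import *
state()
s=shot('scene','s6.png'); w=shot('wrist','w6.png')
cv2.imwrite('pics/c6.png',np.vstack([cv2.resize(s['color'][140:230,260:380],(400,300),interpolation=2),cv2.resize(w['color'][150:400,150:550],(400,250))]))
E
```

```text
t 16.45 p [ 0.6012 -0.0021  0.2051] xyaw 108.49 z [ 0.001 -0.001 -1.   ] F [-3.1 -1.4 12.1] j [ 0.23  0.63 -0.44  1.69  0.33  0.89 -0.02] op -0.0
```

View pics/c6.png

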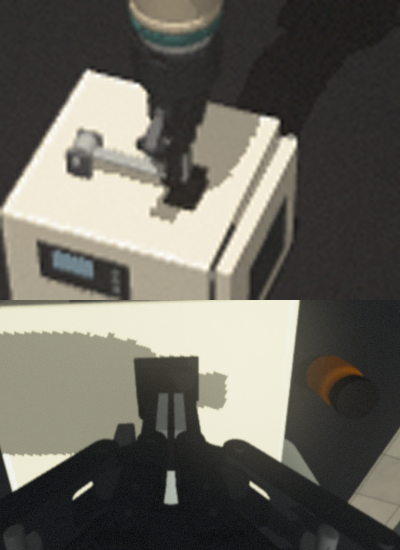

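The lever arm is level with the pad under the fingertips, and it is against its stop at 12 N. I release and check that it stays down.

Request:
carry_out --commands '[{"tx":0,"ty":0,"tz":-0.2,"ax":0,"ay":0,"az":0},{"tx":0,"ty":0,"tz":-0.4,"ax":0,"ay":0,"az":0},{"tx":0,"ty":0,"tz":-1,"ax":0,"ay":0,"az":0},{"tx":0,"ty":0,"tz":-1,"ax":0,"ay":0,"az":0},{"tx":0,"ty":0,"tz":-1,"ax":0,"ay":0,"az":0},{"tx":0,"ty":0,"tz":-1,"ax":0,"ay":0,"az":0},{"tx":0,"ty":-1,"tz":-0.5,"ax":0,"ay":0,"az":0},{"tx":0,"ty":-1,"tz":0,"ax":0,"ay":0,"az":0},{"tx":0,"ty":-1,"tz":0,"ax":0,"ay":0,"az":0},{"tx":0,"ty":0,"tz":0,"ax":0,"ay":0,"az":0},{"tx":0,"ty":0,"tz":0,"ax":0,"ay":0,"az":0}]'

```text
time: 17.65
tcp_pos: [0.5301, -0.0259, 0.3317]
orientation: [0.584, 0.811, 0.0, 0.001]
contact_force: [0.6, 0.7, -0.3]
opening: -0.0001
```

```bash
python3 - <<'E'
from h import *
state()
s=shot('scene','s7.png'); w=shot('top','t7.png')
cv2.imwrite('pics/c7.png',np.vstack([cv2.resize(s['color'][140:280,230:430],(500,350),interpolation=2),cv2.resize(w['color'][100:290,140:500],(500,240))]))
E
```

```text
t 17.65 p [ 0.5301 -0.0259  0.3317] xyaw 108.48 z [ 0.001 -0.    -1.   ] F [ 0.6  0.7 -0.3] j [ 0.35  0.39 -0.5   1.72  0.21  1.08  0.1 ] op -0.0
```

View pics/c7.png

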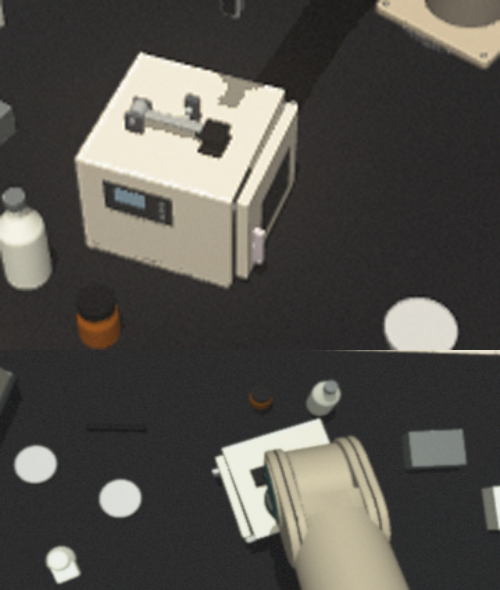

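The lever stays level with the pad at its lower position. The door is parallel to the front and has not shifted since the touch check. The dishes, pen, jar and bottle have not moved. Handing in.

```bash
python3 -c "
from h import *
print(robot.hand_in()); state()"
```

```text
the job is handed in; nothing more can be done
None
the job is handed in; nothing more can be done
```

The chamber door is shut on its catch and the lock lever is pressed down and holding. I handed the job in at about 18 s of the 54 s allowed, with the gripper clear of everything.

- **Door:** I pushed it slowly near its free edge with closed fingers. Resistance rose to about 9 N and dropped to about 3 N at the catch. It then met a firm stop, where I pressed to about 12 N. After I backed off 45 mm, a second touch found the door still at the pressed-in position. The images put its angle at about 0. Feel suggests -0.02 to -0.05, and I did not resolve that small difference. Either way it is well short of the 0.06 ajar position.
- **Lever:** I pressed the pad down. Resistance peaked at about 9 N, fell to 0, and then the lever met its stop at about 12 N. After release, the last pictures show the arm level and the pad down.
- **Everything else:** By eye, the dishes on the bench, pen, jar, bottle, box and mouse look unmoved in the last top view. I did not measure their positions or check the dish inside the chamber. The highest wrist force I read was about 12 N.

The only failure was the first move command. It was refused for leaving out some row values, before anything moved.

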